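Clear down a board-breaking station after a batch

TASK

Clear down the board-breaking station: take the scraper from its dock, sweep the three snapped-off board strips along the bed and off its open end into the scrap tray (push them with the scraper, not with the fingers), and stand the scraper back in its dock. Only then move the finished module from the steel catch tray into the tote, setting it down gently and upright rather than dropping it. Do not bump the lamp over the bed, and leave everything else on the bench where it is.

Things in the scene. Friction and masses are not known exactly. Their poses are not given: they have to be found in the camera images.
- station: Board-breaking station, fixed. Origin on the bench under the bed's centre; x points away from the robot, y along the bed to the scrap tray, which joins the bed's +y end (y = 100 mm). Bed: aluminium slab 160 (x) x 200 (y) mm, top 50 mm above the bench. Steel rails 6 mm thick along its sides, centred at x = +83 (20 mm above the bed) and -83 mm (10 mm above it): channel 160 mm wide, both ends open.
- bed_top (a point): Centre of the bed's top surface, 50 mm above the bench; axes as the station's.
- scrap_floor (a point): Centre of the floor of the dark steel scrap tray joined to the bed's +y end; axes as the station's. Inside 164 mm (x) x 121 mm (y, from the bed's end to the end wall); floor 44 mm below the bed's top, side walls 50 mm and end wall 70 mm above the bench.
- lamp: White bench lamp, fixed; same origin and axes as the station. Bar 280 mm long (y), x = +12 to +46 mm, underside 249, top 275 mm above the bench: it hangs over the bed, so a gripper pointing straight down has no room; lean it about 30 degrees back towards the robot, in line with the scraper's handle. A flat arm (top 286 mm) leads back to a 16 mm post at x = +110 mm, its foot 44 mm wide.
- dock: Scraper dock, fixed: shallow black tray 162 (x) x 56 (y) x 18 mm, walls and floor 4 mm, on a 40 mm high block (rim 58 mm above the bench), beside the bed's end away from the scrap tray. Origin on the bench under its centre, x along its length.
- dock_floor (a point): Centre of the dock's inner floor, 44 mm above the bench; inside 154 x 48 mm.
- scraper: Scraper, 0.36 kg: aluminium block with white foot, 130 (x) x 26 (y) x 30 mm high. Origin: centre of its underside. Wooden handle, section 24 x 22 mm (22 across y), axis from (39, 0, 24) mm along (-0.5, 0, 0.866), 115 mm long: it rises near the +x end and leans 30 degrees from upright towards -x, to the robot. Starts standing in the dock, along the dock's x.
- scraper_grip (a point): Point on the scraper's handle axis to grip, 78 mm up it: at (0, 0, 91.5) mm in the scraper's frame, right above the block's centre. Close the fingers along the scraper's y.
- tote_floor (a point): Centre of the tote's inner floor, 5 mm above the bench, axes as the tote's: inside 214 (x) x 136 (y) mm.
- tote: Grey plastic tote, fixed, open box 224 (x) x 146 (y) x 60 mm high, walls and floor 5 mm, rim 8 mm wide. Origin under its centre. It stands on one side of the station (left or right varies), empty at the start.
- catch_tray: Steel catch tray, fixed, 220 (x) x 130 (y) x 34 mm high, walls and floor 4 mm, with a sloping delivery chute at its +x end (up to about 92 mm high, from 110 mm in x). Origin under its centre. On the other side of the station from the tote. Holds the module.
- offcut0: Snapped-off board strip (green fibreglass, about 18 g), loose on the bed: 66 (x) x 16 (y) x 8 mm. Origin: centre of its underside; it lies roughly along the bed's length.
- offcut1: Snapped-off board strip (green fibreglass, about 18 g), loose on the bed: 72 (x) x 16 (y) x 8 mm. Origin: centre of its underside; it lies roughly along the bed's length.
- offcut2: Snapped-off board strip (green fibreglass, about 18 g), loose on the bed: 80 (x) x 16 (y) x 8 mm. Origin: centre of its underside; it lies roughly along the bed's length.
- module: Finished module (black case with a green board and white connectors on top), about 0.16 kg, 32 (x) x 90 (y) x 50 mm high (connectors to 57 mm). Origin: centre of its underside. Stands somewhere along the catch tray, across it; grip across its 32 mm.
- flux: Bystander, not to be moved: amber flux bottle, 42 mm diameter, 85 mm high; origin on its underside.
- solder_reel: Bystander, not to be moved: solder reel on a dark stand, 90 x 75 x 75 mm; origin on its underside.
- tip_tin: Bystander, not to be moved: round brass tin, 64 mm diameter, 35 mm high; origin on its underside.
- screwdriver: Bystander, not to be moved: screwdriver, 170 mm long, lying; origin on its underside.
- jar: Bystander, not to be moved: white jar, 60 mm diameter, 70 mm high; origin on its underside.
- cutters: Bystander, not to be moved: side cutters with grey grips, 100 mm long, lying; origin on its underside.

How it is judged:
By the outcome, as a careful person would: the job done as asked, in the order asked, and still so for the second after the job is handed in, with the robot touching nothing.
It also fails if it takes over 72 s, if anything falls off the work surface, if the arm or the gripper's body presses on something with over 40 N, if the wrist force passes 120 N, or if a joint passes its speed limit or range.

ROBOT

A 7-joint arm with a two-finger parallel gripper is mounted at the origin on the work surface. World frame = base frame: x ahead of the robot, y to its left, z up, the work surface at z = 0. Lengths are in m, angles in rad, forces in N, time in s.
With the tool pointing down it reaches from about 0.4 to 0.85 m from the base axis. Payload 10.4 kg.
Tool frame: the origin (TCP) lies between the finger pads; the fingertips stand 14 mm ahead of it and the grasp point (between the pads) lies 5 mm behind it; z points along the fingers, y is the line along which they close (so a half turn about z gives the same grasp; the last joint's range is limited). The gripper opens to 87 mm and grips with 3 to 60 N. Pads are 19 mm wide; open, the fingers measure 117 mm over their backs; the gripper's body (75 mm by 190 mm) begins 51 mm behind the grasp point.
Start: joints at [-1.206, 0.332, -0.065, 1.46, 0.022, 1.35, -0.088], TCP at [0.236, 0.579, 0.237] pointing down, gripper open.
Joint ranges: [-2.6, 2.6], [-0.5, 2.12], [-1.47, 1.34], [0.16, 2.42], [-1.27, 4.41], [0.06, 2.06], [-2.6, 2.6]. Speed limits (rad/s): [2.22, 2.22, 2.79, 2.79, 3.14, 3.14, 3.14].

INTERFACE

Orientations are given as a unit quaternion [w, x, y, z].
In Python, from rig import r gives the robot as it stands.
- The arm moves only by the tool step_arm, never from a script. Its argument "rows" is a list that holds one entry, the list of rows, each a list of 5 numbers: the gripper command: -1 is fully open, 1 is shut, values between are in proportion, then the shift along the tool's x, y, z in mm, then the turn about the tool's z in rad. A call has 1 to 5 rows; each row is the pose to reach, as a shift and turn from the pose commanded when the call began, along the tool's axes at that moment; what a row does not reach only later rows make up. A row lasts 1/12 s, in which the tool goes at most 41.7 mm and 7.16 degrees, less where a joint would pass 70% of its speed; a pose out of reach is approached as far as the arm can. A call with a gripper value outside its range is refused whole. The fingers move at their own pace and stop on an object; "squeeze" is the grip in N (left out, the last holds). Time passes only in rows, so rows that repeat a pose let the fingers close. It gives the time, the measured TCP pose, the force, the opening and the grip force at its end, in the units of the state.
- r.read_state(): the state, without advancing time (a new reading comes with each control period).
- r.snapshot(name): name is "side" or "top" or "wrist"; returns the picture (384x512x3 uint8, red, green, blue); there is no depth.
- r.calibration(name): a dict with "fov_y" (degrees; the focal length in pixels is half the picture's height over the tangent of half this angle, whatever the lens; pixels are square), "cx", "cy" (the principal point, pixels), "origin" and "rotation" of the camera in the world. Camera axes: x right, y up, looking along -z (the intrinsics and any distortion apply to the point x, -y, -z); pixel columns grow to the right and rows downward; lengths in m; the calibration is good to about 2 mm. A picture is of the moment at which its call begins: read the wrist's pose just before it. calibration takes no time and is no camera call; for the wrist camera it gives the pose at the moment of the call.
- r.job_done(): hands the job in; it is judged then, once.
The state is a dict: "clock": time; "q": joint angles; "joint_vel": joint speeds; "joint_torque": joint torques, N m; "eef_pos": TCP position; "tool_rot": TCP orientation; "ft_force": force on the tool from outside, world axes, zero at the start; "moment": the same for the moment, N m; "finger_gap": finger opening in m; "grip_force": force on a finger pad.
Only numpy, scipy, OpenCV 4.12 (cv2) and the standard library are available. Lean on these libraries where they do the work, as an engineer would, in place of code of your own. Each camera call takes 0.05 s, during which the arm holds its last target. There are 200 camera calls.

## Working session

There is one attempt and no reset: what is moved stays moved. The work goes in short steps, Python scripts to look and compute and a tool call to move; the robot and the scene stay as the last step left them, time stands still between calls to the robot, and variables do not carry over. Pictures are saved under pics/ and viewed, at most 13 in all, crops included, and the job is handed in when it is done.

Besides the shell and the picture viewer there is one more tool, called after "Emit:" as name([rows], argument=value, ...), one row to a line, values as JSON. step_arm: Moves the arm, as the interface text tells. Its arguments: {"type":"object","properties":{"rows":{"type":"array"},"squeeze":{"type":"number"}},"required":["rows"]}

```bash
ls; mkdir -p pics
python3 - <<'E'
from rig import r
import cv2,numpy as np
s=r.read_state()
print({k:np.round(v,3).tolist() for k,v in s.items()})
for n in("top","side","wrist"):
    c=r.calibration(n);print(n,{k:np.round(v,4).tolist() if not isinstance(v,(str,dict)) else v for k,v in c.items()})
    cv2.imwrite(f"pics/{n}0.png",r.snapshot(n)[:,:,::-1])
E
```

```text
pics
{'clock': 0.0, 'q': [-1.206, 0.333, -0.065, 1.461, 0.022, 1.35, -0.089], 'joint_vel': [0.0, -0.001, 0.0, -0.001, 0.001, 0.001, 0.001], 'joint_torque': [-0.0, -62.324, 0.025, -38.992, -0.061, 0.039, 0.0], 'eef_pos': [0.236, 0.578, 0.236], 'tool_rot': [-0.0, 0.193, 0.981, -0.001], 'ft_force': [0.453, -0.303, 0.17], 'moment': [-0.039, -0.044, 0.025], 'grip_force': 0.0, 'finger_gap': 0.087}
top {'fov_y': 48.1612, 'cx': 254.3002, 'cy': 186.6645, 'origin': [0.3526, -0.0121, 1.4317], 'rotation': [0.7121, 0.0423, -0.0355, -0.6999]}
side {'fov_y': 57.7695, 'cx': 261.1586, 'cy': 189.3997, 'origin': [0.0222, 0.8524, 1.0385], 'rotation': [-0.2222, -0.1004, 0.3836, 0.8907]}
wrist {'fov_y': 70.8579, 'cx': 256.5626, 'cy': 195.8147, 'origin': [0.1709, 0.606, 0.3824], 'rotation': [0.8229, -0.1086, -0.072, 0.5531]}
```

View pics/top0.png

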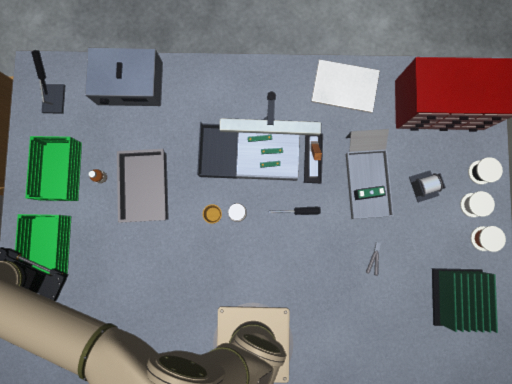

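View pics/side0.png

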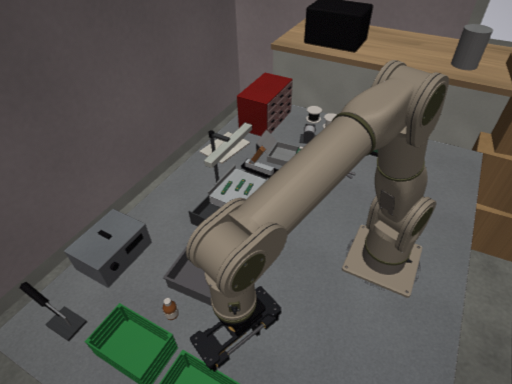

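The top view shows the station with its bed at about (268,155), the scrap tray at (217,150) and the dock with scraper at (314,155). The tote is at (143,186), the catch tray with the module at (369,190), and the tin, jar and screwdriver lie in front. Next I'll look at an enlarged crop, with the tool-axis heights drawn on the side view.

```bash
cat > h.py <<'E'
from rig import r
import cv2,numpy as np
from scipy.spatial.transform import Rotation as R
def rot(q): return R.from_quat([q[1],q[2],q[3],q[0]])
class Cam:
    def __init__(s,n,c=None):
        c=c or r.calibration(n); s.c=c; s.f=192/np.tan(np.radians(c["fov_y"])/2); s.R=rot(c["rotation"]).as_matrix(); s.o=np.array(c["origin"])
    def px(s,p):
        v=(np.atleast_2d(p)-s.o)@s.R; return np.c_[s.c["cx"]+s.f*v[:,0]/-v[:,2], s.c["cy"]+s.f*v[:,1]/v[:,2]]
    def pt(s,uv,z):
        uv=np.atleast_2d(uv).astype(float); d=np.c_[(uv[:,0]-s.c["cx"])/s.f,-(uv[:,1]-s.c["cy"])/s.f,-np.ones(len(uv))]@s.R.T
        return s.o+d*((z-s.o[2])/d[:,2])[:,None]
E
python3 - <<'E'
from h import *
a=cv2.imread("pics/top0.png")[112:228,112:402]; a=cv2.resize(a,None,fx=2.75,fy=2.75,interpolation=cv2.INTER_CUBIC)
b=cv2.imread("pics/side0.png"); c=Cam("side")
s=r.read_state();p=np.array(s["eef_pos"])
b=cv2.resize(b[200:380,150:330],None,fx=1.55,fy=1.55,interpolation=cv2.INTER_CUBIC)
for h in(0,.05,.1,.15,.2):
    for off in (np.array([.0,0,0]),):
        u=(c.px(p+[0,0,h])[0]-[150,200])*1.55; cv2.circle(b,tuple(int(x) for x in u),2,(0,0,255),-1)
W=np.zeros((600,800,3),np.uint8);W[:a.shape[0],:a.shape[1]]=a[:,:800];W[320:320+b.shape[0],:b.shape[1]]=b
w=cv2.imread("pics/wrist0.png");w=cv2.resize(w,(373,280));W[320:600,400:773]=w
cv2.imwrite("pics/c1.png",W)
E
```

```text
(no output)
```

View pics/c1.png

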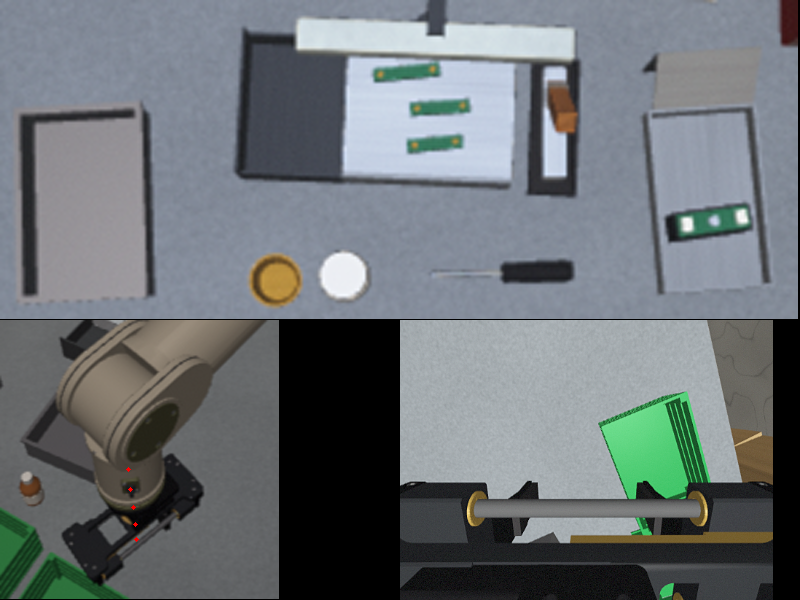

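The crop shows the strips at about (406,72), (440,107) and (435,144). The bed runs from x=345 to 512, the scraper handle top is at (566,122) and the module at (709,222). The wide wrist flange starts about 0.16 m above the TCP, so a vertical tool can pass in front of the lamp if I grip near the top of the handle. Next I'll measure.

Run:
```python
from h import *
im=cv2.imread("pics/top0.png"); c=Cam("top")
def T(u,v): return np.array([u,v])/2.75+112-0.3
def show(n,uv,z): print(n,np.round(c.pt(uv,z)*1000).astype(int)[:,:2].tolist())
show("bed corners R-far,R-near,L-near(z50/60)",[T(514,62),T(510,185),T(343,180)],.05)
show("tray near-left corner z.07, far-left z.07, ",[T(238,177),T(245,30)],.07)
show("dock rim corners FL? NL NR FR",[T(529,193),T(576,194),T(578,62)],.058)
show("dock white NL NR",[T(544,177),T(566,178)],.074)
show("handle top NL NR",[T(555,130),T(576,130)],.165)
show("tote rim FL FR NR NL",[T(16,107),T(142,102),T(153,296),T(20,300)],.06)
show("catch rim FL FR NR NL",[T(645,112),T(756,107),T(770,285),T(658,293)],.034)
show("lamp bar corners NL NR FL FR",[T(296,50),T(574,62),T(298,18),T(575,30)],.275)
hsv=cv2.cvtColor(im,cv2.COLOR_BGR2HSV)
m=cv2.inRange(hsv,(50,80,40),(90,255,255)); m[:,:200]=0;m[:120]=0;m[220:]=0;m[:,400:]=0
for k in cv2.findContours(m,0,1)[0]:
    if cv2.contourArea(k)<20: continue
    (u,v),wh,a=cv2.minAreaRect(k); b=cv2.boxPoints(((u,v),wh,a)); z=.058 if u<300 else .057
    print("green",round(u),round(v)); show(" c+box",np.vstack([[u,v],b]),z)
s=r.read_state()
```

```text
bed corners R-far,R-near,L-near(z50/60) [[680, -140], [533, -136], [535, 61]]
tray near-left corner z.07, far-left z.07,  [[534, 182], [709, 180]]
dock rim corners FL? NL NR FR [[522, -157], [522, -212], [680, -215]]
dock white NL NR [[539, -173], [539, -198]]
handle top NL NR [[579, -174], [579, -197]]
tote rim FL FR NR NL [[615, 449], [623, 300], [395, 278], [387, 433]]
catch rim FL FR NR NL [[626, -298], [634, -431], [421, -444], [409, -312]]
lamp bar corners NL NR FL FR [[636, 99], [628, -179], [669, 98], [661, -180]]
green 371 192
 c+box [[493, -371], [500, -328], [513, -411], [485, -414], [473, -331]]
green 269 164
 c+box [[579, -45], [583, -14], [589, -76], [576, -77], [569, -15]]
green 272 151
 c+box [[622, -51], [628, -17], [629, -85], [616, -85], [615, -17]]
green 261 138
 c+box [[665, -16], [668, 17], [675, -48], [661, -50], [654, 16]]
```

Emit:
step_arm([
  [[-1, -31, -25, 0, 0], [-1, -63, -50, 0, 0], [-1, -94, -74, 0, 0], [-1, -126, -99, 0, 0], [-1, -157, -124, 0, 0]],
], squeeze=45)

```text
clock: 0.57
eef_pos: [0.3355, 0.4024, 0.2363]
tool_rot: [-0.0, 0.193, 0.981, -0.0]
ft_force: [1.0, -0.4, 0.3]
finger_gap: 0.0872
grip_force: 0.0
```

Emit:
step_arm([
  [[-1, -31, -25, 0, 0], [-1, -63, -50, 0, 0], [-1, -94, -74, 0, 0], [-1, -126, -99, 0, 0], [-1, -157, -124, 0, 0]],
])

```text
clock: 0.98
eef_pos: [0.4338, 0.2283, 0.2366]
tool_rot: [0.0, 0.193, 0.981, 0.0]
ft_force: [1.5, -0.0, 0.6]
finger_gap: 0.0868
grip_force: 0.0
```

Emit:
step_arm([
  [[-1, -28, -22, 0, -0.12], [-1, -28, -22, 0, -0.24], [-1, -28, -22, 0, -0.372], [-1, -28, -22, 0, -0.372]],
])

```text
clock: 1.32
eef_pos: [0.451, 0.1987, 0.2364]
tool_rot: [-0.0, 0.006, 1.0, 0.0]
ft_force: [0.7, 0.3, -0.2]
finger_gap: 0.0872
grip_force: 0.0
```

Emit:
step_arm([
  [[-1, 0, -40, 0, 0], [-1, 0, -80, 0, 0], [-1, 0, -120, 0, 0], [-1, 0, -160, 0, 0], [-1, 0, -200, 0, 0]],
])

```text
clock: 1.73
eef_pos: [0.4472, -0.002, 0.2365]
tool_rot: [0.0, 0.009, 1.0, 0.0]
ft_force: [0.9, 0.0, -0.5]
finger_gap: 0.0869
grip_force: 0.0
```

Emit:
step_arm([
  [[-1, 0, -40, 0, 0], [-1, 0, -80, 0, 0], [-1, 0, -120, 0, 0], [-1, 0, -160, 0, 0], [-1, 0, -160, 0, 0]],
])

```text
clock: 2.15
eef_pos: [0.4439, -0.1679, 0.2369]
tool_rot: [0.0, 0.014, 1.0, -0.001]
ft_force: [-0.5, -0.2, -0.3]
finger_gap: 0.0871
grip_force: 0.0
```

Run:
```python
from h import *
import json
c=r.calibration("wrist"); im=r.snapshot("wrist"); json.dump({k:np.array(v).tolist() for k,v in c.items()},open("w1.json","w"))
print(r.read_state()["eef_pos"],c["origin"])
cv2.imwrite("pics/w1.png",im[:,:,::-1]); cv2.imwrite("pics/w1b.png",cv2.resize(im[:,:,::-1],(800,600)))
```

```text
[ 0.44443835 -0.16416604  0.23665472] [ 0.37316064 -0.16476466  0.38345906]
```

View pics/w1b.png

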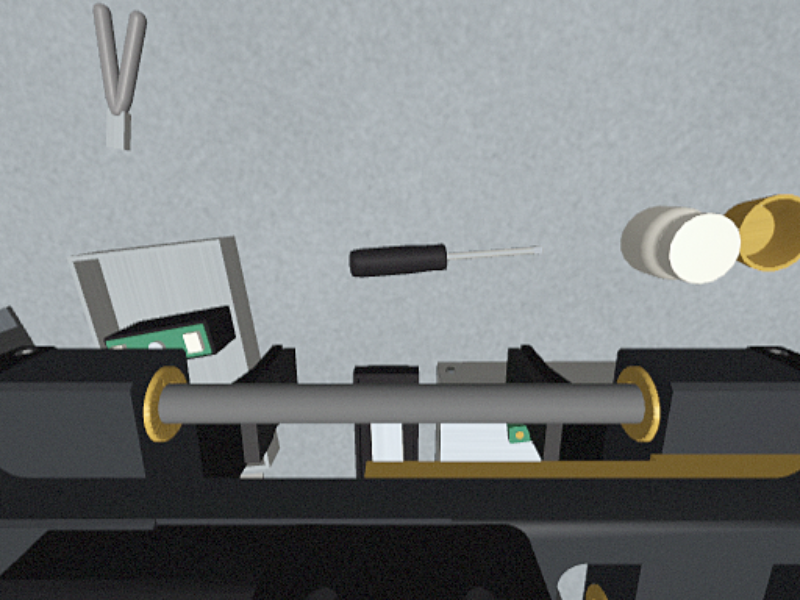

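The wrist view looks back toward the robot. It shows the dock's near rim at (355–420,368), the scraper's white block between x=370 and 404 at row 440, the bed's near corner at (437,363) and the module top at (160,340).

Run:
```python
from h import *
import json
c=Cam("",json.load(open("w1.json")))
def S(n,p,z): print(n,np.round(c.pt(np.array(p)/1.5625-.2,z)*1000,0)[:,:2].tolist())
S("dock near L R",[[355,368],[419,367]],.058)
S("scraper white edges row440",[[370,440],[404,440]],.074)
S("bed corner",[[437,363]],.060)
S("jar",[[705,248]],.07)
```

```text
dock near L R [[513.0, -208.0], [513.0, -155.0]]
scraper white edges row440 [[570.0, -197.0], [571.0, -169.0]]
bed corner [[509.0, -140.0]]
jar [[419.0, 58.0]]
```

Emit:
step_arm([
  [[-1, -36, -5, 0, 0], [-1, -72, -10, 0, 0], [-1, -108, -15, 0, 0], [-1, -142, -17, 0, 0], [-1, -142, -17, 0, 0]],
])

```text
clock: 2.62
eef_pos: [0.5916, -0.1763, 0.233]
tool_rot: [-0.002, 0.007, 1.0, -0.001]
ft_force: [-0.7, 1.5, -0.3]
finger_gap: 0.0872
grip_force: 0.0
```

Run:
```python
from h import *
ims=[]
for n,(x0,y0,x1,y1) in {"top":(270,105,350,205),"side":(180,90,320,230)}.items():
    im=r.snapshot(n)[:,:,::-1]; cv2.imwrite(f"pics/{n}2.png",im); ims.append(cv2.resize(im[y0:y1,x0:x1],None,fx=590/(y1-y0),fy=590/(y1-y0),interpolation=cv2.INTER_CUBIC)[:,:400])
s=r.read_state();print(s["eef_pos"],s["tool_rot"],np.round(s["q"],3))
cv2.imwrite("pics/c2.png",np.hstack(ims)[:600,:800])
```

```text
[ 0.5875611  -0.17825107  0.23473831] [-1.62010840e-03  8.13931045e-03  9.99965516e-01 -3.05775664e-04] [-0.303  0.355  0.673  1.524 -0.223  1.344  1.945]
```

View pics/c2.png

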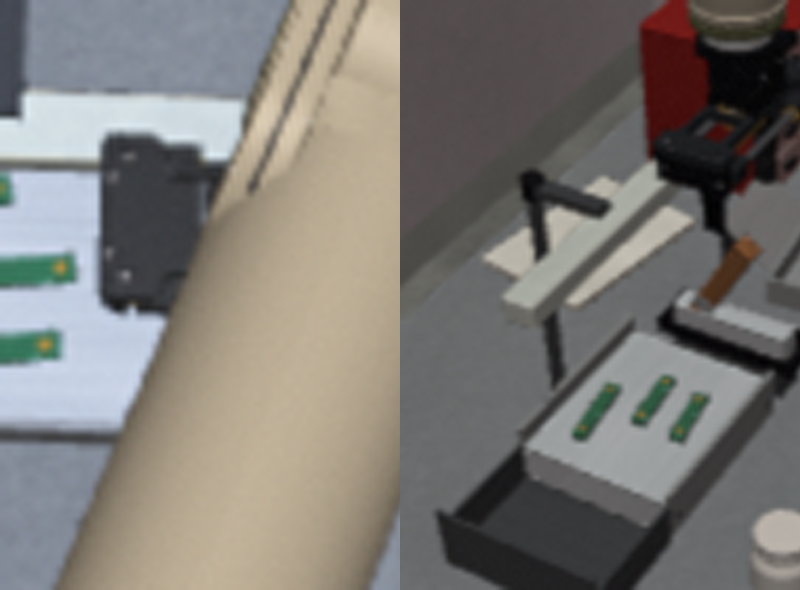

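The top view shows the body spanning crop rows 135–310 at the lamp's front edge. The side view shows the fingers straddling the handle height, with the body just clear of the lamp bar. I'll check where the body's front edge really is.

Run:
```python
from h import *
c=Cam("top"); s=r.read_state(); print(s["eef_pos"])
for z in(.29,.32,.35): print(z,np.round(c.pt([[270+130/5.9,105+134/5.9],[270+130/5.9,105+312/5.9]],z)*1000)[:,:2].tolist())
d=Cam("side")
# handle in side: base/top of handle; top end centre px in side
sc=590/140
for n,p in {"h top":(745,245),"h base":(708,300)}.items(): 
    uv=[180+(p[0]-400)/sc,90+p[1]/sc]
    print(n,np.round(d.pt([uv],.165 if n=="h top" else .074)*1000))
print(d.px([[.606-.0185,-.184,.044+.1236],[.606+.0335,-.184,.076]]), [[180+345/sc,90+245/sc],[180+308/sc,90+300/sc]])
# block far-top corner
```

```text
[ 0.5875611  -0.17825107  0.23473831]
0.29 [[641.0, -100.0], [558.0, -100.0]]
0.32 [[634.0, -97.0], [553.0, -98.0]]
0.35 [[626.0, -95.0], [548.0, -96.0]]
h top [[ 584. -185.  165.]]
h base [[ 631. -190.   74.]]
[[260.97638452 147.52558028]
 [250.78720646 161.07191858]] [[261.864406779661, 148.135593220339], [253.08474576271186, 161.18644067796612]]
```

Emit:
step_arm([
  [[-1, 2, -6, 20, 0], [-1, 2, -6, 45, 0], [-1, 2, -6, 70, 0], [-1, 2, -6, 83, 0], [-1, 2, -6, 83, 0]],
])

```text
clock: 3.13
eef_pos: [0.5829, -0.1845, 0.1512]
tool_rot: [-0.002, 0.008, 1.0, 0.001]
ft_force: [0.0, 0.4, 0.2]
finger_gap: 0.0868
grip_force: 0.0
```

Emit:
step_arm([
  [[0, 0, 0, 0, 0], [0.5, 0, 0, 0, 0], [1, 0, 0, 0, 0], [1, 0, 0, 0, 0], [1, 0, 0, 0, 0]],
])

```text
clock: 3.55
eef_pos: [0.5852, -0.1859, 0.1544]
tool_rot: [0.001, 0.008, 1.0, -0.0]
ft_force: [-0.7, 0.4, -0.4]
finger_gap: 0.0612
grip_force: 0.0
```

Emit:
step_arm([
  [[1, 0, 0, 0, 0], [1, 0, 0, 0, 0], [1, 0, 0, 0, 0]],
])

```text
clock: 3.8
eef_pos: [0.5848, -0.1858, 0.1536]
tool_rot: [0.0, 0.008, 1.0, 0.0]
ft_force: [-0.2, -0.3, 0.3]
finger_gap: 0.0419
grip_force: 0.0
```

Emit:
step_arm([
  [[1, 0, 0, 0, 0], [1, 0, 0, 0, 0], [1, 0, 0, 0, 0], [1, 0, 0, 0, 0], [1, 0, 0, 0, 0]],
])

```text
clock: 4.22
eef_pos: [0.5848, -0.1858, 0.1535]
tool_rot: [-0.0, 0.008, 1.0, 0.0]
ft_force: [-0.6, -0.3, -0.2]
finger_gap: 0.0218
grip_force: 44.8
```

Emit:
step_arm([
  [[1, 0, 0, 0, 0], [1, 0, 0, 0, 0], [1, 0, 0, 0, 0]],
])

```text
clock: 4.47
eef_pos: [0.5848, -0.1858, 0.1535]
tool_rot: [-0.0, 0.008, 1.0, 0.0]
ft_force: [0.1, -0.9, -0.1]
finger_gap: 0.0216
grip_force: 44.8
```

Emit:
step_arm([
  [[1, 0, 0, -8, 0], [1, 0, 0, -16, 0], [1, 0, 0, -22, 0], [1, 0, 0, -22, 0]],
])

```text
clock: 4.8
eef_pos: [0.5855, -0.1862, 0.1775]
tool_rot: [0.001, 0.008, 1.0, -0.0]
ft_force: [0.5, 0.2, -3.1]
finger_gap: 0.0219
grip_force: 44.8
```

Emit:
step_arm([
  [[1, 0, 17, 0, 0], [1, -1, 34, 0, 0], [1, -1, 51, 0, 0], [1, -1, 68, 0, 0], [1, -1, 68, 0, 0]],
])

```text
clock: 5.22
eef_pos: [0.5874, -0.1133, 0.1753]
tool_rot: [-0.0, 0.006, 1.0, 0.001]
ft_force: [0.1, 1.1, -3.1]
finger_gap: 0.0218
grip_force: 44.8
```

Run:
```python
from h import *
ims=[]
for n,(x0,y0,x1,y1) in {"top":(195,105,295,205),"side":(190,100,290,220)}.items():
    im=r.snapshot(n)[:,:,::-1]; cv2.imwrite(f"pics/{n}3.png",im); ims.append(cv2.resize(im[y0:y1,x0:x1],(400,480) if n=="side" else (400,400),interpolation=cv2.INTER_CUBIC))
ims[0]=cv2.copyMakeBorder(ims[0],0,80,0,0,0)
s=r.read_state();print(s["eef_pos"],s["tool_rot"],s["ft_force"])
cv2.imwrite("pics/c3.png",np.hstack(ims))
```

```text
[ 0.58691217 -0.11720163  0.17556684] [2.00019635e-05 7.12777362e-03 9.99974592e-01 1.03402260e-04] [-1.23040186 -0.68211412 -3.30846354]
```

View pics/c3.png

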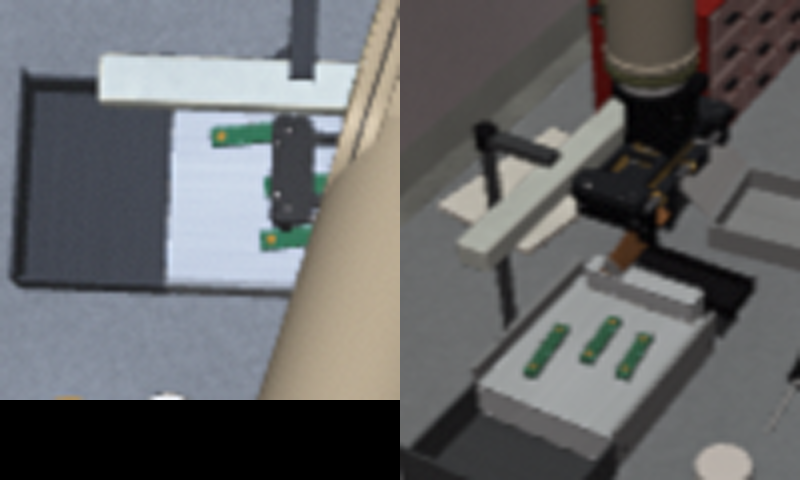

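The side view shows the scraper held level at the bed's -y end, with its block between about (590,262) and (704,292) and the strips ahead of it. I'll check the block ends against the rails.

Run:
```python
from h import *
d=Cam("side"); P=lambda x,y,z:[.62+x-.016*-y*-1*-1 if 0 else .62+x+.016*y, -.038-.016*x+y, z]
def S(n,p,z): print(n,np.round(d.pt([[190+(p[0]-400)/4,100+p[1]/4]],z)*1000)[0])
S("near end top front/outer",(704,288),.096)
S("near end bottom front",(702,316),.066)
S("far end top front",(586,258),.096)
S("bed near +y corner (z.06?)",(609,458),.05)
S("near rail -y end top",(717,316),.06)
S("bed far +y corner",(478,385),.05)
t=Cam("top")
print(np.round(t.pt([[195+172/4,105+285/4],[195+172/4,105+110/4]],.05)*1000))
print("expected near -y rail inner",P(-.08,-.1,.05))
# predicted block corners in crop coords for scraper x offsets
for sx in(.604,.608,.612):
    q=d.px([[sx-.065,-.105,.096],[sx+.065,-.107,.096],[sx-.065,-.105,.066]]); print(sx,np.round((q-[190,100])*4+[400,0]).tolist())
```

```text
near end top front/outer [ 535. -129.   96.]
near end bottom front [ 532. -119.   66.]
far end top front [ 669. -114.   96.]
bed near +y corner (z.06?) [524.  89.  50.]
near rail -y end top [ 521. -132.   60.]
bed far +y corner [693.  65.  50.]
[[538.  56.  50.]
 [683.  59.  50.]]
expected near -y rail inner [0.5384, -0.13672, 0.05]
0.604 [[690.0, 300.0], [583.0, 262.0], [690.0, 321.0]]
0.608 [[686.0, 299.0], [580.0, 261.0], [686.0, 320.0]]
0.612 [[683.0, 297.0], [577.0, 259.0], [683.0, 319.0]]
```

Emit:
step_arm([
  [[1, 0, 0, 6, 0], [1, 0, 0, 11, 0], [1, 0, 0, 14, 0], [1, 0, 0, 15, 0], [1, 0, 0, 15, 0]],
])

```text
clock: 5.73
eef_pos: [0.5865, -0.1184, 0.1601]
tool_rot: [-0.0, 0.008, 1.0, -0.0]
ft_force: [0.9, 0.7, -2.5]
finger_gap: 0.0218
grip_force: 44.8
```

Emit:
step_arm([
  [[1, 0, 0, 0, 0], [1, 0, 0, 0, 0]],
])

```text
clock: 5.9
eef_pos: [0.587, -0.1179, 0.1606]
tool_rot: [0.0, 0.008, 1.0, 0.0]
ft_force: [-0.1, -0.3, -3.0]
finger_gap: 0.0218
grip_force: 44.8
```

Emit:
step_arm([
  [[1, 0, 10, 0, 0], [1, 0, 22, 0, 0], [1, 0, 34, 0, 0], [1, 0, 46, 0, 0], [1, 0, 58, 0, 0]],
])

```text
clock: 6.32
eef_pos: [0.5878, -0.0577, 0.1606]
tool_rot: [0.0, 0.007, 1.0, 0.0]
ft_force: [0.7, 0.1, -3.3]
finger_gap: 0.0217
grip_force: 44.8
```

Emit:
step_arm([
  [[1, 0, 12, 0, 0], [1, 0, 24, 0, 0], [1, 0, 36, 0, 0], [1, 0, 48, 0, 0], [1, 0, 60, 0, 0]],
])

```text
clock: 6.73
eef_pos: [0.5887, 0.0014, 0.1605]
tool_rot: [0.0, 0.008, 1.0, 0.0]
ft_force: [0.1, -0.6, -3.4]
finger_gap: 0.0217
grip_force: 44.8
```

Run:
```python
from h import *
ims=[]
for n,(x0,y0,x1,y1) in {"top":(195,105,295,205),"side":(190,100,290,220)}.items():
    im=r.snapshot(n)[:,:,::-1]; cv2.imwrite(f"pics/{n}4.png",im); ims.append(cv2.resize(im[y0:y1,x0:x1],(400,480) if n=="side" else (400,400),interpolation=cv2.INTER_CUBIC))
ims[0]=cv2.copyMakeBorder(ims[0],0,80,0,0,0)
s=r.read_state();print(s["eef_pos"],s["tool_rot"],s["ft_force"])
cv2.imwrite("pics/c4.png",np.hstack(ims))
```

```text
[0.58878695 0.0033331  0.16033904] [-1.39375057e-04  6.15370317e-03  9.99980851e-01  6.39656320e-04] [ 0.29783945  0.64714651 -2.74483882]
```

View pics/c4.png

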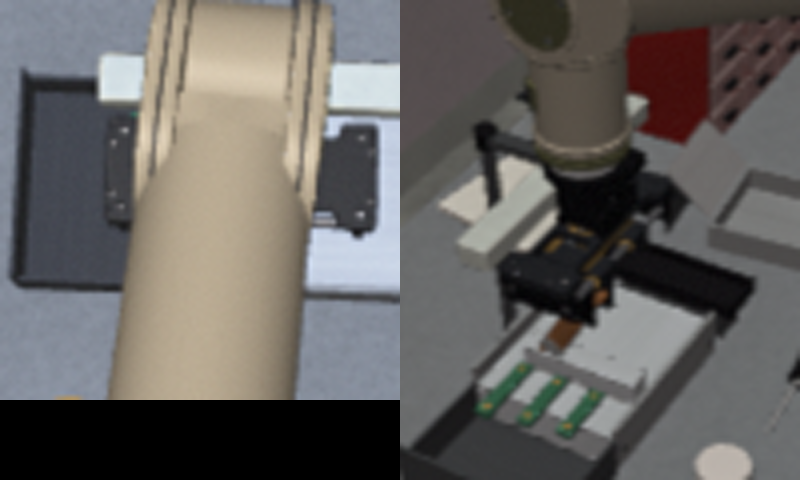

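The scraper is pushing all three strips together, and their tips already stick out over the tray at (490,405), (530,415) and (570,428).

Emit:
step_arm([
  [[1, 0, 12, 0, 0], [1, 0, 24, 0, 0], [1, 0, 36, 0, 0], [1, 0, 48, 0, 0], [1, 0, 57, 0, 0]],
])

```text
clock: 7.25
eef_pos: [0.5896, 0.0593, 0.1605]
tool_rot: [-0.0, 0.007, 1.0, 0.0]
ft_force: [-0.6, -0.2, -2.5]
finger_gap: 0.0219
grip_force: 44.8
```

Emit:
step_arm([
  [[1, 0, 0, 0, 0], [1, 0, -20, 0, 0], [1, 0, -40, 0, 0], [1, 0, -60, 0, 0], [1, 0, -80, 0, 0]],
])

```text
clock: 7.67
eef_pos: [0.5882, -0.0241, 0.1606]
tool_rot: [0.0, 0.008, 1.0, -0.0]
ft_force: [0.2, 0.1, -2.1]
finger_gap: 0.0221
grip_force: 44.8
```

Run:
```python
from h import *
ims=[]
for n,(x0,y0,x1,y1) in {"top":(190,105,290,205),"side":(190,110,290,230)}.items():
    im=r.snapshot(n)[:,:,::-1]; cv2.imwrite(f"pics/{n}5.png",im); ims.append(cv2.resize(im[y0:y1,x0:x1],(400,480) if n=="side" else (400,400),interpolation=cv2.INTER_CUBIC))
ims[0]=cv2.copyMakeBorder(ims[0],0,80,0,0,0)
s=r.read_state();print(s["eef_pos"],s["tool_rot"],s["ft_force"])
cv2.imwrite("pics/c5.png",np.hstack(ims))
```

```text
[ 0.5879794  -0.02789132  0.16084732] [ 1.87643481e-04  1.08448794e-02  9.99940646e-01 -1.02867932e-03] [-0.66861332 -0.2234216  -3.59483867]
```

View pics/c5.png

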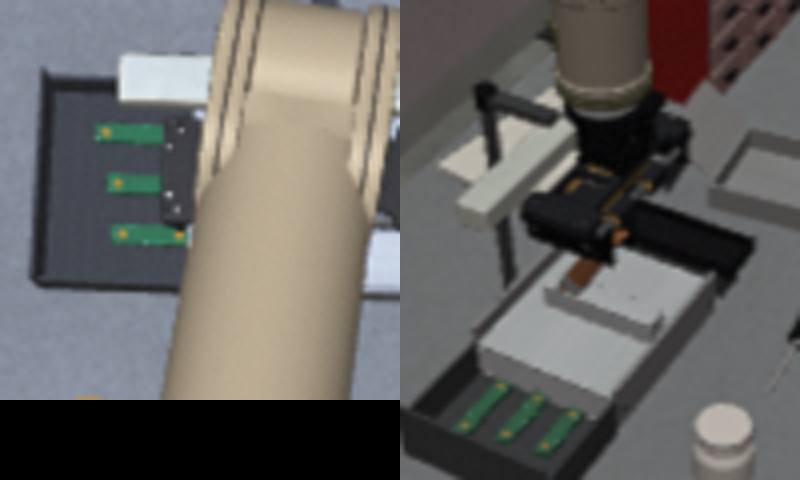

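All three strips lie flat in the scrap tray, at about (130,133), (135,183) and (145,235) in the top crop, and the bed is clear. I'll take the scraper back by retracing the path.

Emit:
step_arm([
  [[1, 0, -5, -8, 0], [1, 0, -20, -15, 0], [1, 0, -45, -15, 0], [1, 0, -70, -15, 0], [1, 0, -95, -15, 0]],
])

```text
clock: 8.18
eef_pos: [0.5871, -0.1189, 0.1766]
tool_rot: [0.001, 0.007, 1.0, 0.0]
ft_force: [0.3, -0.4, -3.5]
finger_gap: 0.0217
grip_force: 44.8
```

Emit:
step_arm([
  [[1, 0, -20, 0, 0], [1, 1, -40, 0, 0], [1, 1, -58, 0, 0], [1, 1, -68, 0, 0], [1, 1, -68, 0, 0]],
])

```text
clock: 8.6
eef_pos: [0.5844, -0.1888, 0.1763]
tool_rot: [0.0, 0.009, 1.0, -0.001]
ft_force: [-0.0, -0.2, -3.5]
finger_gap: 0.0214
grip_force: 44.8
```

Emit:
step_arm([
  [[1, 0, 0, 0, 0], [1, 0, 0, 0, 0]],
])

```text
clock: 8.77
eef_pos: [0.5852, -0.1842, 0.1756]
tool_rot: [0.0, 0.007, 1.0, 0.0]
ft_force: [-1.1, 0.2, -3.0]
finger_gap: 0.0213
grip_force: 44.8
```

Emit:
step_arm([
  [[1, 0, 0, 8, 0], [1, 0, 0, 15, 0], [1, 0, 0, 19, 0], [1, 0, 0, 21, 0], [1, 0, 0, 22, 0]],
])

```text
clock: 9.18
eef_pos: [0.5843, -0.1853, 0.1535]
tool_rot: [-0.001, 0.008, 1.0, 0.0]
ft_force: [-8.8, 2.0, 11.8]
finger_gap: 0.0216
grip_force: 44.9
```

Emit:
step_arm([
  [[1, 0, 0, 0, 0], [1, 0, 0, 0, 0], [1, 0, 0, 0, 0]],
])

```text
clock: 9.43
eef_pos: [0.5848, -0.1858, 0.1535]
tool_rot: [-0.0, 0.008, 1.0, 0.0]
ft_force: [-1.4, 0.6, 0.3]
finger_gap: 0.0217
grip_force: 44.8
```

Emit:
step_arm([
  [[0.4, 0, 0, 0, 0], [0.2, 0, 0, 0, 0], [-0.2, 0, 0, 0, 0], [-1, 0, 0, 0, 0], [-1, 0, 0, 0, 0]],
])

```text
clock: 9.85
eef_pos: [0.5849, -0.1858, 0.1536]
tool_rot: [0.0, 0.008, 1.0, 0.0]
ft_force: [0.8, 0.1, 1.0]
finger_gap: 0.0448
grip_force: 0.0
```

Emit:
step_arm([
  [[-1, 0, 0, 0, 0], [-1, 0, 0, 0, 0], [-1, 0, 0, 0, 0], [-1, 0, 0, 0, 0], [-1, 0, 0, 0, 0]],
])

```text
clock: 10.27
eef_pos: [0.5848, -0.1858, 0.1535]
tool_rot: [-0.0, 0.008, 1.0, 0.0]
ft_force: [0.0, 1.2, 0.8]
finger_gap: 0.0787
grip_force: 0.0
```

Emit:
step_arm([
  [[-1, 0, 0, -20, 0], [-1, 0, 0, -50, 0], [-1, 0, 0, -83, 0], [-1, 0, 0, -110, 0], [-1, 0, 0, -110, 0]],
])

```text
clock: 10.68
eef_pos: [0.5866, -0.187, 0.2694]
tool_rot: [0.004, 0.008, 1.0, -0.001]
ft_force: [0.3, -0.3, -0.3]
finger_gap: 0.0867
grip_force: 0.0
```

Emit:
step_arm([
  [[-1, 35, 0, 0, 0], [-1, 70, 0, 0, 0], [-1, 105, 0, 0, 0], [-1, 130, 0, 0, 0], [-1, 130, 0, 0, 0]],
])

```text
clock: 11.1
eef_pos: [0.451, -0.1848, 0.2636]
tool_rot: [0.0, 0.009, 1.0, 0.001]
ft_force: [0.3, -0.3, -0.7]
finger_gap: 0.087
grip_force: 0.0
```

Run:
```python
from h import *
ims=[]
for n,(x0,y0,x1,y1) in {"top":(210,110,410,230),"side":(190,100,390,240)}.items():
    im=r.snapshot(n)[:,:,::-1]; cv2.imwrite(f"pics/{n}6.png",im); ims.append(cv2.resize(im[y0:y1,x0:x1],(500,300),interpolation=cv2.INTER_CUBIC))
s=r.read_state();print(s["eef_pos"],s["tool_rot"],s["ft_force"],np.round(s["q"],2))
cv2.imwrite("pics/c6.png",np.vstack(ims))
```

```text
[ 0.45462239 -0.1835749   0.26390892] [9.67362194e-04 7.84485871e-03 9.99968420e-01 8.25674791e-04] [-0.32225353  0.43723461 -0.36489446] [-0.4  -0.01  0.7   1.8   0.01  1.35  1.85]
```

View pics/c6.png

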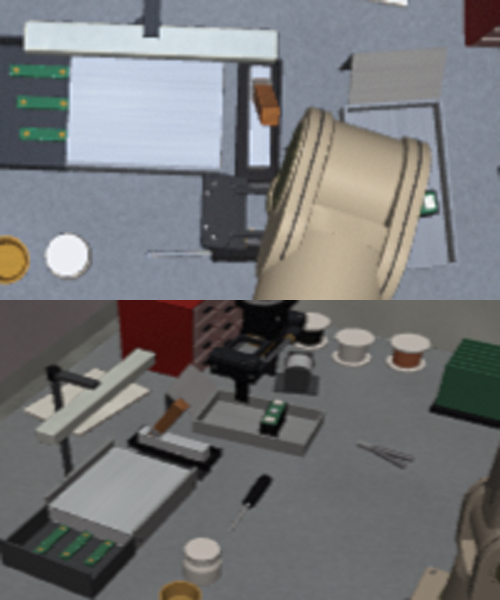

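The scraper stands in its dock, with its handle at (265,100) in the top crop, and all the strips are in the tray. I'll cross-check the module's position from the side image of this moment and compute the move.

Run:
```python
from h import *
for n,f,box in(("top","pics/top0.png",(340,170,400,215)),("side","pics/side6.png",(280,130,320,165))):
    im=cv2.imread(f); c=Cam(n); hsv=cv2.cvtColor(im,cv2.COLOR_BGR2HSV)
    m=cv2.inRange(hsv,(50,70,30),(90,255,255))|cv2.inRange(hsv,(0,0,190),(180,50,255)); k=np.zeros_like(m); x0,y0,x1,y1=box;k[y0:y1,x0:x1]=m[y0:y1,x0:x1]
    k=cv2.morphologyEx(k,cv2.MORPH_CLOSE,np.ones((3,3)))
    ct=max(cv2.findContours(k,0,1)[0],key=cv2.contourArea)
    w=(c.pt(ct[:,0,:],.055)[:,:2]*1000).astype(np.float32); print(n,cv2.contourArea(ct),cv2.minAreaRect(w))
```

```text
top 202.5 ((493.16143798828125, -370.69940185546875), (28.628803253173828, 85.82875061035156), 9.115094184875488)
side 27.5 ((485.693115234375, -362.2014465332031), (28.399063110351562, 72.02388763427734), 6.858293056488037)
```

Emit:
step_arm([
  [[-1, -8, -37, 0, 0.11], [-1, -16, -74, 0, 0.22], [-1, -24, -111, 0, 0.33], [-1, -32, -148, 0, 0.44], [-1, -41, -186, 0, 0.55]],
])

```text
clock: 11.62
eef_pos: [0.4946, -0.3718, 0.2628]
tool_rot: [-0.0, 0.28, 0.96, -0.0]
ft_force: [0.1, 0.4, 0.7]
finger_gap: 0.0868
grip_force: 0.0
```

Emit:
step_arm([
  [[-1, 0, 0, 0, 0.11], [-1, 0, 0, 0, 0.22], [-1, 0, 0, 0, 0.33], [-1, 0, 0, 0, 0.44], [-1, 0, 0, 0, 0.55]],
])

```text
clock: 12.03
eef_pos: [0.494, -0.3705, 0.2626]
tool_rot: [-0.0, 0.531, 0.847, -0.001]
ft_force: [0.6, 0.5, -0.1]
finger_gap: 0.0872
grip_force: 0.0
```

Emit:
step_arm([
  [[-1, 0, 0, 0, 0.1], [-1, 0, 0, 0, 0.2], [-1, 0, 0, 0, 0.305], [-1, 0, 0, 0, 0.305], [-1, 0, 0, 0, 0.305]],
])

```text
clock: 12.45
eef_pos: [0.4937, -0.3703, 0.2628]
tool_rot: [-0.0, 0.65, 0.76, -0.001]
ft_force: [-0.7, -0.1, -0.0]
finger_gap: 0.0866
grip_force: 0.0
```

Emit:
step_arm([
  [[-1, 0, 0, 40, 0], [-1, 0, 0, 80, 0], [-1, 0, 0, 120, 0], [-1, 0, 0, 150, 0], [-1, 0, 0, 160, 0]],
])

```text
clock: 12.87
eef_pos: [0.4915, -0.3686, 0.0986]
tool_rot: [-0.003, 0.651, 0.759, -0.001]
ft_force: [0.0, 0.8, -0.6]
finger_gap: 0.0873
grip_force: 0.0
```

Emit:
step_arm([
  [[-1, 0, 0, 20, 0], [-1, 0, 0, 40, 0], [-1, 0, 0, 60, 0], [-1, 0, 0, 69, 0], [-1, 0, 0, 69, 0]],
])

```text
clock: 13.28
eef_pos: [0.4926, -0.37, 0.0335]
tool_rot: [-0.001, 0.651, 0.759, -0.0]
ft_force: [-0.8, 0.3, -0.0]
finger_gap: 0.0869
grip_force: 0.0
```

Emit:
step_arm([
  [[1, 0, 0, 0, 0], [1, 0, 0, 0, 0], [1, 0, 0, 0, 0], [1, 0, 0, 0, 0], [1, 0, 0, 0, 0]],
], squeeze=25)

```text
clock: 13.7
eef_pos: [0.4932, -0.3705, 0.0352]
tool_rot: [0.0, 0.652, 0.758, 0.0]
ft_force: [0.0, -0.4, -0.8]
finger_gap: 0.0617
grip_force: 0.0
```

Emit:
step_arm([
  [[1, 0, 0, 0, 0], [1, 0, 0, 0, 0], [1, 0, 0, 0, 0], [1, 0, 0, 0, 0], [1, 0, 0, 0, 0]],
])

```text
clock: 14.12
eef_pos: [0.4926, -0.3704, 0.0345]
tool_rot: [-0.0, 0.652, 0.758, -0.0]
ft_force: [-1.4, 1.0, 1.0]
finger_gap: 0.0316
grip_force: 25.0
```

Emit:
step_arm([
  [[1, 0, 0, -20, 0], [1, 0, 0, -50, 0], [1, 0, 0, -85, 0], [1, 0, 0, -120, 0], [1, 0, 0, -155, 0]],
])

```text
clock: 14.53
eef_pos: [0.4923, -0.3702, 0.1907]
tool_rot: [-0.0, 0.652, 0.758, -0.0]
ft_force: [0.6, -0.6, -1.4]
finger_gap: 0.0318
grip_force: 25.0
```

Emit:
step_arm([
  [[1, 0, 0, -25, 0], [1, 0, 0, -45, 0], [1, 0, 0, -45, 0]],
])

```text
clock: 14.78
eef_pos: [0.4938, -0.3717, 0.2386]
tool_rot: [0.003, 0.652, 0.758, 0.001]
ft_force: [0.1, -0.8, -2.2]
finger_gap: 0.0317
grip_force: 25.0
```

Emit:
step_arm([
  [[1, 30, 5, 0, 0], [1, 65, 11, 0, 0], [1, 101, 17, 0, 0], [1, 137, 23, 0, 0], [1, 173, 29, 0, 0]],
])

```text
clock: 15.2
eef_pos: [0.495, -0.1932, 0.2332]
tool_rot: [-0.001, 0.652, 0.758, -0.0]
ft_force: [0.6, 1.1, -1.0]
finger_gap: 0.0322
grip_force: 25.0
```

Emit:
step_arm([
  [[1, 36, 6, 0, 0], [1, 72, 12, 0, 0], [1, 108, 18, 0, 0], [1, 144, 24, 0, 0], [1, 180, 30, 0, 0]],
])

```text
clock: 15.62
eef_pos: [0.4976, -0.0105, 0.2338]
tool_rot: [-0.001, 0.652, 0.758, 0.0]
ft_force: [0.9, 0.4, -1.6]
finger_gap: 0.032
grip_force: 25.0
```

Emit:
step_arm([
  [[1, 36, 6, 0, 0], [1, 72, 12, 0, 0], [1, 108, 18, 0, 0], [1, 144, 24, 0, 0], [1, 180, 30, 0, 0]],
])

```text
clock: 16.03
eef_pos: [0.5003, 0.1718, 0.2336]
tool_rot: [-0.001, 0.652, 0.758, -0.0]
ft_force: [1.0, 0.2, -1.4]
finger_gap: 0.0318
grip_force: 25.0
```

Emit:
step_arm([
  [[1, 36, 6, 0, 0], [1, 72, 12, 0, 0], [1, 108, 18, 0, 0], [1, 144, 24, 0, 0.03], [1, 170, 28, 0, 0.065]],
])

```text
clock: 16.45
eef_pos: [0.502, 0.3459, 0.2328]
tool_rot: [-0.001, 0.676, 0.737, -0.001]
ft_force: [0.5, -0.6, -1.8]
finger_gap: 0.0318
grip_force: 25.0
```

Emit:
step_arm([
  [[1, 15, 2, 0, 0], [1, 22, 4, 0, 0], [1, 22, 4, 0, 0], [1, 22, 4, 0, 0]],
])

```text
clock: 16.78
eef_pos: [0.5059, 0.363, 0.234]
tool_rot: [0.0, 0.677, 0.736, -0.001]
ft_force: [-0.5, -0.4, -2.3]
finger_gap: 0.0318
grip_force: 25.0
```

Run:
```python
from h import *
ims=[]
for n,(x0,y0,x1,y1) in {"top":(100,130,250,240),"side":(130,160,330,340)}.items():
    im=r.snapshot(n)[:,:,::-1]; cv2.imwrite(f"pics/{n}7.png",im); ims.append(cv2.resize(im[y0:y1,x0:x1],(400,293) if n=="top" else (400,360),interpolation=cv2.INTER_CUBIC))
w=r.snapshot("wrist")[:,:,::-1]
ims[0]=cv2.copyMakeBorder(ims[0],0,67,0,0,0)
s=r.read_state();print(s["eef_pos"],s["tool_rot"],s["ft_force"],s["finger_gap"],np.round(s["q"],2))
A=np.zeros((600,800,3),np.uint8);A[:360]=np.hstack(ims);A[360:,:320]=cv2.resize(w,(320,240))
cv2.imwrite("pics/c7.png",A)
```

```text
[0.50611414 0.36267097 0.23476759] [-7.16924001e-05  6.77253768e-01  7.35749496e-01  8.82389694e-05] [ 0.11315372  0.07702494 -2.20744255] 0.03167249060794824 [-1.33  0.42  0.85  1.51 -0.32  1.36 -0.37]
```

View pics/c7.png

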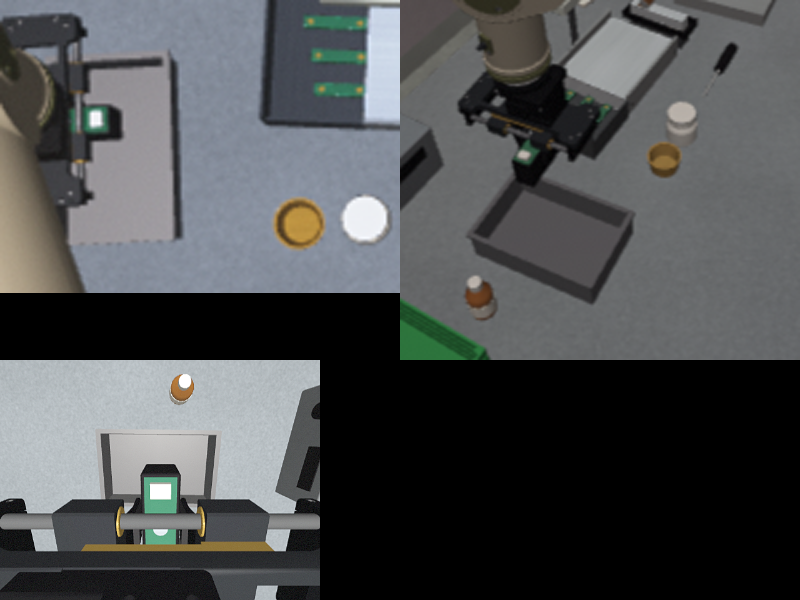

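The module hangs upright over the tote's middle and lines up with it. In the wrist view the tote spans x=97–220 and the module 141–180. I'll lower it now, slowing at the end.

Emit:
step_arm([
  [[1, 0, 1, 30, 0], [1, 0, 0, 65, 0], [1, 0, 0, 100, 0], [1, 0, 0, 130, 0], [1, 0, 0, 150, 0]],
])

```text
clock: 17.35
eef_pos: [0.5046, 0.3628, 0.0819]
tool_rot: [-0.0, 0.677, 0.736, -0.001]
ft_force: [-0.7, -0.9, -2.7]
finger_gap: 0.0318
grip_force: 25.0
```

Emit:
step_arm([
  [[1, 0, 0, 15, 0], [1, 0, 0, 28, 0], [1, 0, 0, 38, 0], [1, 0, 0, 43, 0], [1, 0, 0, 45, 0]],
])

```text
clock: 17.77
eef_pos: [0.5057, 0.3642, 0.0393]
tool_rot: [-0.0, 0.677, 0.736, -0.0]
ft_force: [-0.5, 0.0, -3.1]
finger_gap: 0.0313
grip_force: 25.0
```

Emit:
step_arm([
  [[1, 0, 0, 1, 0], [1, 0, 0, 2, 0], [1, 0, 0, 3, 0], [1, 0, 0, 3, 0]],
])

```text
clock: 18.1
eef_pos: [0.5058, 0.3647, 0.0369]
tool_rot: [-0.0, 0.676, 0.737, 0.0]
ft_force: [-0.1, -0.6, -1.7]
finger_gap: 0.032
grip_force: 25.0
```

Emit:
step_arm([
  [[1, 0, 0, 0.5, 0], [1, 0, 0, 1, 0], [1, 0, 0, 1.3, 0], [1, 0, 0, 1.3, 0], [1, 0, 0, 1.3, 0]],
])

```text
clock: 18.52
eef_pos: [0.5057, 0.3646, 0.0355]
tool_rot: [-0.0, 0.676, 0.737, 0.0]
ft_force: [-0.9, -0.3, 2.3]
finger_gap: 0.032
grip_force: 25.0
```

Contact: the force has turned to about +2 N. I'll release gently and withdraw.

Emit:
step_arm([
  [[0.2, 0, 0, 0, 0], [0.1, 0, 0, 0, 0], [-0.1, 0, 0, 0, 0], [-0.5, 0, 0, 0, 0], [-0.8, 0, 0, 0, 0]],
])

```text
clock: 18.93
eef_pos: [0.5057, 0.3644, 0.0353]
tool_rot: [0.0, 0.676, 0.736, 0.0]
ft_force: [0.8, -0.3, -0.3]
finger_gap: 0.0516
grip_force: 0.0
```

Emit:
step_arm([
  [[-0.8, 0, 0, 0, 0], [-0.8, 0, 0, 0, 0], [-0.8, 0, 0, 0, 0], [-0.8, 0, 0, 0, 0], [-0.8, 0, 0, 0, 0]],
])

```text
clock: 19.35
eef_pos: [0.5056, 0.3644, 0.0353]
tool_rot: [-0.0, 0.676, 0.736, 0.0]
ft_force: [0.0, -0.2, -0.2]
finger_gap: 0.077
grip_force: 0.0
```

Emit:
step_arm([
  [[-0.8, 0, 0, -15, 0], [-0.8, 0, 0, -40, 0], [-0.8, 0, 0, -75, 0], [-0.8, 0, 0, -110, 0], [-0.8, 0, 0, -145, 0]],
])

```text
clock: 19.77
eef_pos: [0.5056, 0.3639, 0.183]
tool_rot: [0.0, 0.677, 0.736, 0.0]
ft_force: [-0.4, 0.9, 0.4]
finger_gap: 0.0783
grip_force: 0.0
```

Emit:
step_arm([
  [[-0.8, 0, 0, -35, 0], [-0.8, 0, 0, -55, 0], [-0.8, 0, -30, -55, 0], [-0.8, 0, -60, -55, 0], [-0.8, 0, -80, -55, 0]],
])

```text
clock: 20.18
eef_pos: [0.4245, 0.3571, 0.2362]
tool_rot: [-0.0, 0.677, 0.736, 0.0]
ft_force: [0.1, -0.3, -0.3]
finger_gap: 0.0783
grip_force: 0.0
```

Emit:
step_arm([
  [[-0.8, 0, 0, 0, 0], [-0.8, 0, 0, 0, 0], [-0.8, 0, 0, 0, 0], [-0.8, 0, 0, 0, 0]],
])

```text
clock: 20.52
eef_pos: [0.4269, 0.3573, 0.2357]
tool_rot: [0.0, 0.677, 0.736, 0.0]
ft_force: [-0.3, 0.0, 0.1]
finger_gap: 0.0779
grip_force: 0.0
```

Run:
```python
from h import *
ims=[]
for n in("top","side"):
    im=r.snapshot(n)[:,:,::-1]; cv2.imwrite(f"pics/{n}8.png",im); ims.append(cv2.resize(im[90:340,90:430] if n=="top" else im[90:340,90:430],(400,294)))
s=r.read_state();print(s["clock"],s["eef_pos"],s["ft_force"],s["finger_gap"])
cv2.imwrite("pics/c8.png",cv2.resize(np.hstack(ims),None,fx=1,fy=1))
```

```text
20.6167 [0.42683611 0.35721345 0.23533505] [ 0.22904096  0.18970611 -0.39114185] 0.07856435717395997
```

View pics/c8.png

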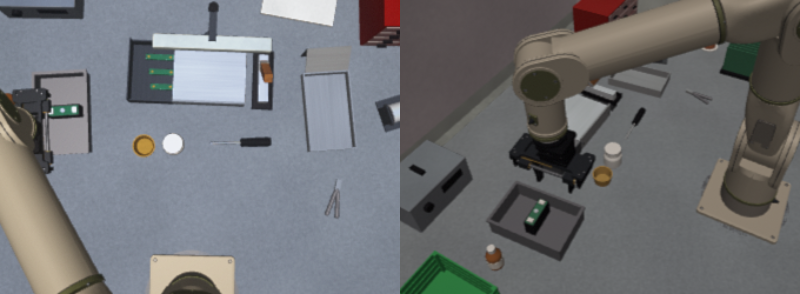

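The module stands upright in the tote at (537,215) in the side view. The strips are in the tray, the scraper is in its dock, and the bystanders look unmoved, so I'll hand it in.

```bash
python3 -c "
from rig import r
print(r.job_done())"
```

```text
the job is handed in; nothing more can be done
None
```

I handed the job in at about 20.6 s of the 72 s allowed: the three strips are in the scrap tray, the scraper is back in its dock, and the module then went upright into the tote; I haven't seen the judge's verdict.

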